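# Shingle the sample plates in their tray and close the follower

### The arm

A 6-joint arm with a two-finger parallel gripper is mounted at the origin on a cart in front of the work surface, level with it; the furniture and walls round the work are solid. World frame = base frame: x ahead of the robot, y to its left, z up, the work surface at z = 0. Lengths are in m, angles in rad, forces in N, time in s.
With the tool pointing down it reaches from about 0.35 to 1 m from the base axis. Payload 7.1 kg.
Tool frame: the origin (TCP) lies at the very end of the fingers, on their centre line; the grasp point (between the pads) lies 19 mm behind it; z points along the fingers, y is the line along which they close (so a half turn about z gives the same grasp; the last joint's range is limited). The gripper opens to 85 mm and grips with 20 to 120 N. Pads are 22 mm wide; open, the fingers measure 114 mm over their backs; the gripper's body (76 mm by 85 mm) begins 54 mm behind the grasp point. The pads swing forward as they close: fully open they stand 13 mm farther back than shut.
Start: joints at [-0.019, 0.423, 1.63, -0, 1.089, -0.019], TCP at [0.625, 0, 0.231] pointing down, gripper open.
Joint ranges: [-3, 3], [-0.9, 2.11], [0.09, 2.58], [-1.31, 4.45], [0.11, 2.69], [-2.54, 2.54]. Speed limits (rad/s): [2.39, 2.39, 3.01, 3.14, 3.14, 3.14].

### API

Orientations are given as [roll, pitch, yaw] about the fixed x, y, z axes, in that order (R = Rz(yaw) Ry(pitch) Rx(roll)).
In Python, from station import manip, vision, workorder gives the robot as it stands.
- The arm moves only by the tool drive_tool, never from a script. Its argument "rows" is a list of rows, each an object of numbers: "x", "y", "z": the shift along the world's x, y, z in units of 15 cm (1.0 is 15 cm); "wx", "wy", "wz": the turn, a rotation vector about the world's x, y, z in units of 120 degrees (1.0 is 120 degrees). A call has 1 to 12 rows; each row shifts and turns the commanded pose from where the row before left it; what a row does not reach is not made up. A row lasts 1/8 s, in which the tool goes at most 62.5 mm and 10.7 degrees, less where a joint would pass 70% of its speed; a pose out of reach is approached as far as the arm can. A call with a number of a shift or a turn outside -1 to 1 is refused whole. A call with a gripper value outside its range is refused whole. "claw" is the closure, from 0 (fully open) to 1 (shut), set as the call begins (left out, the last holds). The fingers move at their own pace and stop on an object; "grip_force" is the grip in N (left out, the last holds). Time passes only in rows, so rows that do not move let the fingers close. It gives the time, the measured TCP pose, the force, the opening and the grip force at its end, in the units of the state.
- manip.get_obs(): the state, without advancing time (a new reading comes with each control period).
- vision.grab_frame(name): name is "scene" or "side" or "wrist"; returns the picture (420x560x3 uint8, red, green, blue); there is no depth.
- vision.get_calibration(name): a dict with "K" (3x3 intrinsics, pixels), "origin" and "rotation" of the camera in the world. Camera axes: x right, y down, z forward; pixel columns grow to the right and rows downward; lengths in m; the calibration is good to about 2 mm. A picture is of the moment at which its call begins: read the wrist's pose just before it. get_calibration takes no time and is no camera call; for the wrist camera it gives the pose at the moment of the call.
- workorder.job_done(): hands the job in; it is judged then, once.
The state is a dict: "t": time; "joint_pos": joint angles; "joint_velocities": joint speeds; "tau": joint torques, N m; "ee_pos": TCP position; "eef_rot": TCP orientation; "force": force on the tool from outside, world axes, zero at the start; "moment": the same for the moment, N m; "gripper_width": finger opening in m; "grasp_force": force on a finger pad.
Only numpy, scipy, OpenCV 4.12 (cv2) and the standard library are available. Lean on these libraries where they do the work, as an engineer would, in place of code of your own. Each camera call takes 0.05 s, during which the arm holds its last target. There are 200 camera calls.

### The job

The steel sample plate already lies flat at the end stop of the green tray. Continue the shingled row along the tray's middle line: lay the brass plate lengthwise so that it overlaps the steel one by about a third of its length with its free end down on the tray floor, then the copper plate overlapping the brass one in the same way, and finally slide the blue follower up until it closes on the copper plate's free end, without shoving the row together. Leave the steel plate, the loupe and the flat tin in place.

Things in the scene. Friction and masses are not known exactly. Their poses are not given: they have to be found in the camera images.
- tray: Fixed green tray, 110 x 222 mm (x, y). Origin: centre of its underside on the bench. Its y axis points away from the robot, along the row, to the end stop (yaw about -1.57, within 0.2). Floor 6 mm above the origin, flat and without side walls. The end stop, 14 mm high above the floor, has its inner face at y = +105 mm; the follower stands at the -y end (near the robot), before a 6 mm high sill with its inner face at y = -105 mm.
- tray_stop (a point): Middle of the end stop's inner face at floor level: tray frame (0, 105, 6) mm. Axes as the tray. Round the work (robot frame): a partition 0.6 m high at y = -0.43 m from x = 0.33 m on; a lamp neck up to 0.42 m high at x = 0.35 m, y = -0.08 to -0.29 m, its shade below it to x = 0.42 m; the lathe, 0.18 m high, at x over 0.55 m, y over 0.01 m; a wall pier 0.12 m behind the base axis.
- plate_steel: Loose grey steel plate, 40 x 64 x 6 mm (x, y, z), about 0.1 kg, a small dark dot near each end. It starts flat on the tray floor, lengthwise, its end 3 to 9 mm from the end stop. Origin: centre of the underside; y is the long axis, z up.
- plate_brass: Loose yellow brass plate, lies flat on the bench; same size, marks, mass and axes as the steel one; either end may point to the stop. With its free (-y) end on the tray floor and its underside resting on the top edge of the plate before it, stepped 42 mm from it (22 mm overlap), it leans about 0.14 rad, stop end up; stepped under 32 mm it would tip over onto that plate.
- plate_copper: Loose orange-red copper plate, lies flat on the bench; same size, marks, mass, axes and lean as the brass one. Brass and copper lie one left in front of the lathe and one right of the tray, in either order.
- follower (a joint): Slide of the blue follower along the tray's +y axis, m: 0 at the -y end of the tray (its face then at tray y = -90 mm), grows towards the end stop, to 0.11. It stays where it is left; about 1 N moves it.
- follower_face (a point): Middle of the follower's flat face that looks to the end stop (+y), 3 mm above the tray floor. Axes as the tray. The follower's crossbar is 96 mm long in x, 14 mm thick in y (the face is its +y side) and its top is 10.5 mm above the floor.
- follower_tab (a point): Top centre of the follower's upright tab, 41 mm above the tray floor, 7 mm in -y behind the face. The tab is 30 mm wide in x and 12 mm thick in y, and stands 30 mm above the crossbar; pinch it across its 30 mm width from above, or push it.
- loupe: Loose black eye loupe, 38 mm across, 30 mm high, bystander. Origin: centre of its underside.
- flat_tin: Loose flat grey lidded tin, 60 x 68 x 15 mm, bystander. Origin: centre of its underside.
There are look-alikes about, which are no part of the job. Of the things that look like the plate_brass, take the one that is farthest to the robot's right at the start.

How it is judged:
By the outcome, as a careful person would: the job done as asked, in the order asked, and still so for the second after the job is handed in, with the robot touching nothing.
It also fails if it takes over 64 s, if anything falls off the work surface, if the arm or the gripper's body presses on something with over 40 N, if the wrist force passes 120 N, or if a joint passes its speed limit or range.

## Working session

There is one attempt and no reset: what is moved stays moved. The work goes in short steps, Python scripts to look and compute and a tool call to move; the robot and the scene stay as the last step left them, time stands still between calls to the robot, and variables do not carry over. Pictures are saved under pics/ and viewed, at most 10 in all, crops included, and the job is handed in when it is done.

Besides the shell and the picture viewer there is one more tool, called after "Emit:" as a command line: name --argument value ..., lists and objects as JSON in quotes. drive_tool: Moves the arm, as the interface text tells. Its arguments: {"type":"object","properties":{"rows":{"type":"array"},"claw":{"type":"number"},"grip_force":{"type":"number"}},"required":["rows"]}

```bash
mkdir -p pics; ls
cat > h.py <<'E'
import numpy as np, cv2
from station import manip, vision, workorder
def grab(n,save=None):
    c=vision.get_calibration(n); im=np.array(vision.grab_frame(n))
    if save: cv2.imwrite('pics/'+save,cv2.cvtColor(im,cv2.COLOR_RGB2BGR))
    return im,c
def ray(c,uv,z):
    uv=np.atleast_2d(np.asarray(uv,float)); K=np.array(c['K']);R=np.array(c['rotation']);o=np.array(c['origin'])
    d=np.c_[uv,np.ones(len(uv))]@np.linalg.inv(K).T@R.T
    return o+d*((z-o[2])/d[:,2])[:,None]
def proj(c,p):
    p=np.atleast_2d(p); q=(p-np.array(c['origin']))@np.array(c['rotation']); q=q@np.array(c['K']).T
    return q[:,:2]/q[:,2:]
E
python3 - <<'E'
from h import *
a,c=grab('scene','s0.png'); b,d=grab('side','d0.png'); w,e=grab('wrist','w0.png')
for k in (c,d,e): print(np.round(k['origin'],3), np.round(np.array(k['rotation'])[:,2],2))
cv2.imwrite('pics/all0.png',cv2.cvtColor(cv2.resize(np.vstack([np.hstack([a,b]),np.hstack([w,w*0])]),(800,600)),cv2.COLOR_RGB2BGR))
print(manip.get_obs())
E
```

```text
picsTraceback (most recent call last):
  File "<stdin>", line 3, in <module>
IndexError: too many indices for array: array is 1-dimensional, but 2 were indexed
```

Run:
```python
from h import *
print(vision.get_calibration('scene'),vision.get_calibration('wrist')); print(manip.get_obs())
a,b,w=[cv2.imread('pics/'+n) for n in('s0.png','d0.png','w0.png')]
cv2.imwrite('pics/all0.png',cv2.resize(np.vstack([np.hstack([a,b]),np.hstack([w,w*0])]),(800,600),interpolation=cv2.INTER_AREA))
```

```text
{'K': array([[536.38464454,   0.        , 284.90712426],
       [  0.        , 536.38464454, 204.03070354],
       [  0.        ,   0.        ,   1.        ]]), 'origin': array([ 1.37009989, -0.03515324,  1.1355342 ]), 'rotation': array([-2.52398021,  0.00489051,  1.5941434 ])} {'K': array([[324.23732305,   0.        , 274.48030314],
       [  0.        , 324.23732305, 212.29244652],
       [  0.        ,   0.        ,   1.        ]]), 'origin': array([0.62429975, 0.06858714, 0.37377823]), 'rotation': array([2.87078245e+00, 6.25988442e-04, 4.06508199e-04])}
{'t': 0.15, 'joint_pos': array([-1.90029560e-02,  4.23722404e-01,  1.63048598e+00,  9.70921986e-06,
        1.08859654e+00, -1.90173448e-02]), 'joint_velocities': array([-0.00204804, -0.00174955, -0.00205749,  0.0015501 ,  0.00049595,
       -0.00078   ]), 'tau': array([-4.44887983e-04, -5.57771087e+01, -2.82016718e+01, -7.78417484e-05,
        4.77195630e-03,  2.40273175e-05]), 'ee_pos': array([6.24585848e-01, 3.43323684e-05, 2.30699793e-01]), 'eef_rot': array([-3.14038077e+00, -3.16478796e-05,  1.57080619e+00]), 'force': array([ 0.95121452, -0.33678708, -0.29412363]), 'moment': array([-0.00781051,  0.05953061,  0.03294259]), 'grasp_force': 0.0, 'gripper_width': 0.08571294636321067}
```

View pics/all0.png

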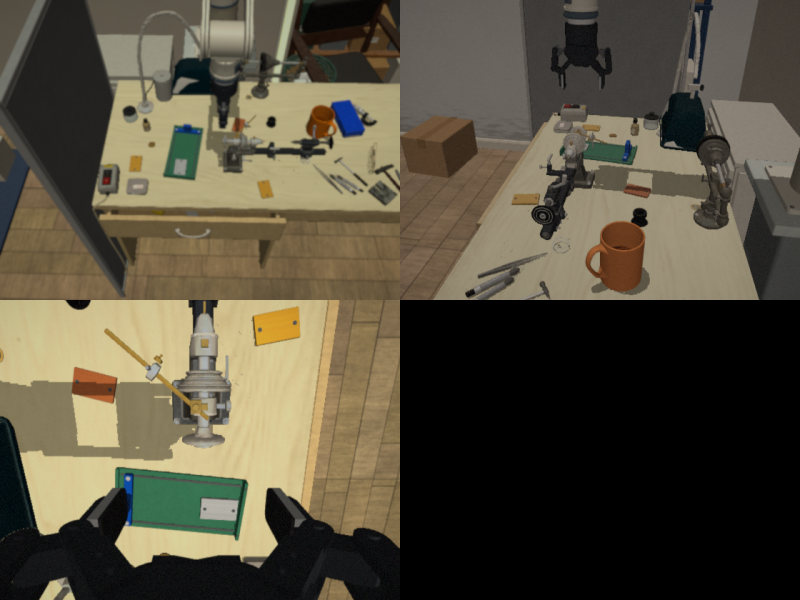

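```bash
python3 - <<'E'
s=open('h.py').read()
s=s.replace("c=vision.get_calibration(n);","c=cal(n);").replace("def grab","""from scipy.spatial.transform import Rotation as Ro
def cal(n):
    c=dict(vision.get_calibration(n)); c['rotation']=Ro.from_euler('xyz',c['rotation']).as_matrix(); return c
def blobs(im,lo,hi,amin=60):
    h=cv2.cvtColor(im,cv2.COLOR_RGB2HSV); m=cv2.inRange(h,np.array(lo),np.array(hi))
    m=cv2.morphologyEx(m,cv2.MORPH_CLOSE,np.ones((3,3)))
    return [k for k in cv2.findContours(m,cv2.RETR_EXTERNAL,cv2.CHAIN_APPROX_NONE)[0] if cv2.contourArea(k)>amin]
def plane(c,k,z):
    # min-area rectangle of a contour cast on height z
    p=ray(c,k.reshape(-1,2),z)[:,:2]; (x,y),(w,h),a=cv2.minAreaRect((p*1000).astype(np.float32))
    a=a if w>h else a+90  # direction of the long side
    return np.round([x,y,max(w,h),min(w,h),(a+90)%180-90],1)
def grab""",1)
open('h.py','w').write(s)
E
python3 - <<'E'
from h import *
cs={'scene':('s0.png',cal('scene')),'wrist':('w0.png',cal('wrist'))}
for n,(f,c) in cs.items():
    im=cv2.cvtColor(cv2.imread('pics/'+f),cv2.COLOR_BGR2RGB)
    print(n)
    for nm,lo,hi,z in (('brass',(15,130,120),(26,255,255),.006),('copper',(4,130,90),(14,255,255),.006),('green',(60,80,30),(90,255,255),.006),('blue',(104,120,60),(125,255,255),.0165),('steel',(0,0,130),(180,40,255),.012)):
        for k in blobs(im,lo,hi,150): 
            r=plane(c,k,z)
            if r[2]<300: print(nm,k.mean(0).round()[0],cv2.contourArea(k),r)
E
```

```text
scene
brass [371. 264.] 344.0 [740.4 150.5  63.7  38.9  10.8]
brass [190. 229.] 298.0 [ 647.6 -296.3   62.7   38.6    0.8]
copper [454. 172.] 1021.5 [448.  393.5 161.1  88.7  -1.2]
copper [535.  74.] 158.5 [ 52.1 704.6 147.2  27.7 -89. ]
copper [461.  72.] 190.5 [ 43.2 480.9 159.1  50.6  86.7]
green [260. 211.] 2433.0 [ 593.  -129.2  219.   103.6   -6.1]
blue [262. 182.] 187.0 [ 499.5 -118.6   92.9   36.1   84. ]
blue [486. 166.] 1378.5 [435.  480.4 165.2  92.3  10.3]
steel [252. 233.] 252.5 [ 661.8 -138.5   57.6   36.4   -4. ]
steel [424. 110.] 157.5 [220.1 335.2  64.6  53.6 -88.9]
steel [219.  78.] 2295.0 [ 108.1 -280.7  284.   135.3    0.8]
steel [168.  75.] 2710.5 [  94.  -444.4  282.8  180.3    7.7]
steel [264.  63.] 438.0 [  12.6 -131.8  187.6   51.5   -0.2]
steel [315.  33.] 1072.0 [-174.2   11.1  291.4  289.4   -2.9]
wrist
brass [259. 137.] 688.5 [602.6  52.6 101.7  23.9 -31.6]
brass [176.  67.] 378.5 [522.2 123.7  77.    6.2 -40.3]
brass [388.  36.] 2593.5 [739.7 153.2  63.8  40.   10.4]
copper [131. 119.] 2107.0 [467.9  71.5  64.4  39.6 -14. ]
green [246. 288.] 11867.0 [ 595.1 -130.8  225.3  118.1   -6. ]
blue [181. 277.] 511.0 [ 509.2 -116.1   96.8   14.1   85.3]
steel [306. 293.] 1378.0 [ 663.7 -136.5   63.3   39.6   -3.7]
steel [288. 201.] 151.0 [640.2 -20.2  40.1   8.3   0. ]
steel [283. 174.] 235.0 [634.8  13.5  29.8  16.7 -82.8]
steel [214. 100.] 209.0 [559.5  91.3  22.8  11.8  52.8]
steel [288.  96.] 2428.0 [638.2  97.2 140.7  41.9 -81.4]
```

View pics/s0.png

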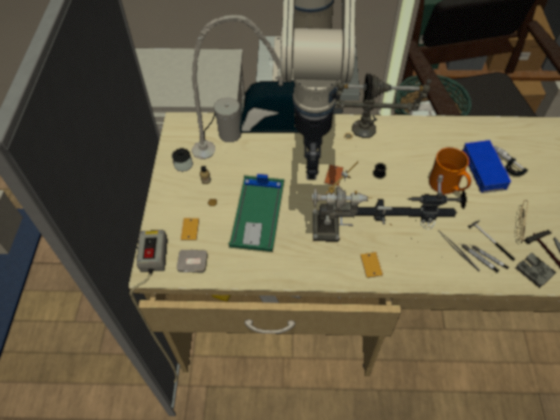

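View pics/w0.png

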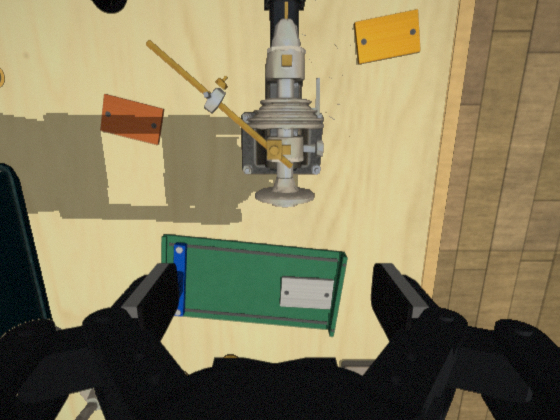

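Emit:
drive_tool --rows '[{"y": -0.22, "wz": -0.083, "z": 0.1}, {"y": -0.22, "wz": -0.083, "z": 0.1}, {"y": -0.22, "wz": -0.083, "z": 0.1}, {"y": -0.22, "wz": -0.083, "x": 0.05}, {"y": -0.22, "wz": -0.083, "x": 0.05}, {"y": -0.22, "wz": -0.084, "x": 0.05}, {"y": -0.22, "wz": -0.084}, {"y": -0.22, "wz": -0.084}, {"y": -0.213, "wz": -0.083, "z": -0.2}, {"z": -0.3}, {"z": -0.3}, {}]' --claw 0.25 --grip_force 40

```text
$.rows[0]: bad value
```

```bash
cat > look.py <<'E'
import sys
from h import *
im,c=grab('wrist',sys.argv[1]+'.png'); o=manip.get_obs(); R=Ro.from_euler('xyz',o['eef_rot']).as_matrix()
print('t',round(o['t'],2),'tcp',o['ee_pos'].round(4),'yaw tool x',np.degrees(np.arctan2(R[1,0],R[0,0])).round(2),'j',o['joint_pos'].round(3),'w',round(o['gripper_width'],4),'F',o['force'].round(1))
for nm,lo,hi,z in (('brass',(15,130,120),(26,255,255),.006),('copper',(4,130,90),(14,255,255),.006),('green',(60,80,30),(90,255,255),.006),('blue',(104,120,60),(125,255,255),.0165),('steel',(0,0,130),(180,40,255),.012)):
    for k in blobs(im,lo,hi,400): 
        r=plane(c,k,z)
        if r[2]<300 and r[3]>8: print(nm,k.mean(0).round()[0],r)
E
python3 look.py w1
```

```text
t 0.2 tcp [0.6247 0.     0.2308] yaw tool x 90.0 j [-0.019  0.424  1.63  -0.     1.089 -0.019] w 0.0855 F [ 0.3 -0.2 -0.1]
brass [259. 137.] [602.5  52.9 101.1  24.5 -31.4]
brass [388.  36.] [739.6 153.2  63.8  39.8  10.5]
copper [131. 119.] [467.8  71.5  64.4  39.6 -14.1]
green [255. 281.] [ 595.  -130.8  225.1  118.1   -6. ]
blue [181. 277.] [ 509.2 -116.1   96.8   14.1   85.3]
steel [306. 293.] [ 663.5 -136.4   63.3   39.6   -3.8]
steel [287.  98.] [634.7  96.3 141.3  42.4 -80.9]
```

Emit:
drive_tool --rows '[{"x": 0, "y": -0.22, "z": 0.1, "wx": 0, "wy": 0, "wz": -0.083}, {"x": 0, "y": -0.22, "z": 0.1, "wx": 0, "wy": 0, "wz": -0.083}, {"x": 0, "y": -0.22, "z": 0.1, "wx": 0, "wy": 0, "wz": -0.083}, {"x": 0.05, "y": -0.22, "z": 0, "wx": 0, "wy": 0, "wz": -0.083}, {"x": 0.05, "y": -0.22, "z": 0, "wx": 0, "wy": 0, "wz": -0.083}, {"x": 0.05, "y": -0.22, "z": 0, "wx": 0, "wy": 0, "wz": -0.084}, {"x": 0, "y": -0.22, "z": 0, "wx": 0, "wy": 0, "wz": -0.084}, {"x": 0, "y": -0.22, "z": 0, "wx": 0, "wy": 0, "wz": -0.084}, {"x": 0, "y": -0.213, "z": -0.2, "wx": 0, "wy": 0, "wz": -0.083}, {"x": 0, "y": 0, "z": -0.3, "wx": 0, "wy": 0, "wz": 0}, {"x": 0, "y": 0, "z": -0.3, "wx": 0, "wy": 0, "wz": 0}, {"x": 0, "y": 0, "z": 0, "wx": 0, "wy": 0, "wz": 0}]' --claw 0.25 --grip_force 40

```text
t: 1.7
ee_pos: [0.6447, -0.2948, 0.152]
eef_rot: [-3.138, 0.008, -0.0]
force: [0.1, 0.8, -0.8]
gripper_width: 0.0638
grasp_force: 0.0
```

```bash
python3 look.py w1
```

```text
t 1.75 tcp [ 0.6466 -0.2955  0.1551] yaw tool x -0.0 j [-0.445  0.631  1.468  0.     1.047  1.125] w 0.0639 F [ 0.1 -0.4  1. ]
brass [227. 276.] [ 565.  -246.3   25.    24.6   -1.7]
brass [276. 194.] [ 647.1 -294.4   63.9   39.2    0.8]
brass [383. 157.] [ 681.2 -389.4   34.2   13.9  -85.9]
green [ 94. 218.] [ 608.3 -129.4  196.6  119.8   -2.8]
steel [ 97. 177.] [ 663.5 -136.5   64.3   39.7   -3.8]
steel [261.  71.] [ 749.7 -282.5   58.9   24.2  -67.8]
steel [383. 105.] [ 723.4 -383.3   99.    63.1    3.8]
```

Emit:
drive_tool --rows '[{"x": 0, "y": 0.007, "z": -0.35, "wx": 0, "wy": 0, "wz": 0.007}, {"x": 0, "y": 0, "z": -0.35, "wx": 0, "wy": 0, "wz": 0}, {"x": 0, "y": 0, "z": -0.2, "wx": 0, "wy": 0, "wz": 0}, {"x": 0, "y": 0, "z": -0.08, "wx": 0, "wy": 0, "wz": 0}, {"x": 0, "y": 0, "z": -0.04, "wx": 0, "wy": 0, "wz": 0}, {"x": 0, "y": 0, "z": 0, "wx": 0, "wy": 0, "wz": 0}, {"x": 0, "y": 0, "z": 0, "wx": 0, "wy": 0, "wz": 0}]' --claw 0.3

```text
t: 2.62
ee_pos: [0.6485, -0.2953, 0.005]
eef_rot: [3.141, -0.002, 0.015]
force: [-0.1, -0.5, 0.0]
gripper_width: 0.0596
grasp_force: 0.0
```

Emit:
drive_tool --rows '[{"x": -0.005, "y": 0.007, "z": -0.01, "wx": 0, "wy": 0, "wz": 0}, {"x": 0, "y": 0, "z": 0, "wx": 0, "wy": 0, "wz": 0}]'

```text
t: 2.88
ee_pos: [0.6467, -0.2938, 0.0021]
eef_rot: [3.142, -0.0, 0.015]
force: [-0.3, 0.2, -0.1]
gripper_width: 0.0594
grasp_force: 0.0
```

```bash
python3 look.py w2; python3 -c "
from h import *
for i in range(4): print(manip.get_obs()['ee_pos'].round(4)); vision.grab_frame('side')"
```

```text
t 2.92 tcp [ 0.6467 -0.2938  0.002 ] yaw tool x 0.84 j [-0.443  0.825  1.51  -0.     0.807  1.113] w 0.0594 F [ 0.3 -0.1  0.1]
brass [278. 266.] [ 647.2 -294.8   64.3   39.7    0.9]
brass [525. 220.] [ 673.5 -405.4   32.1   17.   -86. ]
green [ 24. 254.] [ 643.4 -178.4  114.5   28.3  -11.9]
steel [222.  30.] [ 746.4 -272.1   31.6   11.9  -86.9]
steel [491. 130.] [ 713.1 -387.    93.1   45.5    4.8]
[ 0.6467 -0.2938  0.002 ]
[ 0.6467 -0.2938  0.002 ]
[ 0.6468 -0.2938  0.0019]
[ 0.6467 -0.2938  0.0018]
```

Emit:
drive_tool --rows '[{"x": 0, "y": -0.006, "z": -0.01, "wx": 0, "wy": 0, "wz": 0}, {"x": 0, "y": 0, "z": 0, "wx": 0, "wy": 0, "wz": 0}, {"x": 0, "y": 0, "z": 0, "wx": 0, "wy": 0, "wz": 0}, {"x": 0, "y": 0, "z": 0, "wx": 0, "wy": 0, "wz": 0}, {"x": 0, "y": 0, "z": 0, "wx": 0, "wy": 0, "wz": 0}]' --claw 0.8 --grip_force 40

```text
t: 3.75
ee_pos: [0.6469, -0.2949, 0.0005]
eef_rot: [3.141, -0.0, 0.015]
force: [-0.2, -1.0, 2.0]
gripper_width: 0.0383
grasp_force: 40.4
```

Emit:
drive_tool --rows '[{"x": 0, "y": 0, "z": 0.2, "wx": 0, "wy": 0, "wz": 0}, {"x": 0, "y": 0, "z": 0.3, "wx": 0, "wy": 0, "wz": 0}, {"x": 0, "y": 0, "z": 0.3, "wx": 0, "wy": 0, "wz": 0}, {"x": -0.04, "y": 0.27, "z": 0, "wx": 0, "wy": 0, "wz": -0.02}, {"x": -0.04, "y": 0.27, "z": 0, "wx": 0, "wy": 0, "wz": -0.02}, {"x": -0.04, "y": 0.27, "z": 0, "wx": 0, "wy": 0, "wz": -0.017}, {"x": -0.04, "y": 0.27, "z": 0, "wx": 0, "wy": 0, "wz": 0}, {"x": 0, "y": 0, "z": 0, "wx": 0, "wy": 0, "wz": 0}, {"x": 0, "y": 0, "z": 0, "wx": 0, "wy": 0, "wz": 0}]'

```text
t: 4.88
ee_pos: [0.6228, -0.1329, 0.1202]
eef_rot: [3.141, 0.0, -0.104]
force: [0.5, -0.7, -1.1]
gripper_width: 0.0386
grasp_force: 40.5
```

```bash
python3 look.py w3
```

```text
t 4.92 tcp [ 0.6229 -0.1334  0.1202] yaw tool x -6.02 j [-0.23   0.576  1.67  -0.     0.896  1.446] w 0.0386 F [ 0.2 -0.  -0.8]
brass [413. 259.] [ 5.649e+02 -2.456e+02  2.440e+01  2.390e+01 -1.000e-01]
brass [274. 267.] [ 565.3 -126.2  118.3   74.2   -5.9]
green [272. 177.] [ 639.4 -132.   129.8  114.7   -5.9]
blue [275. 341.] [ 499.7 -117.5   95.1   38.1   84.8]
steel [275. 156.] [ 663.7 -136.5   63.3   39.7   -3.7]
steel [462.  18.] [ 745.6 -275.    35.6   14.   -83.6]
```

View pics/w3.png

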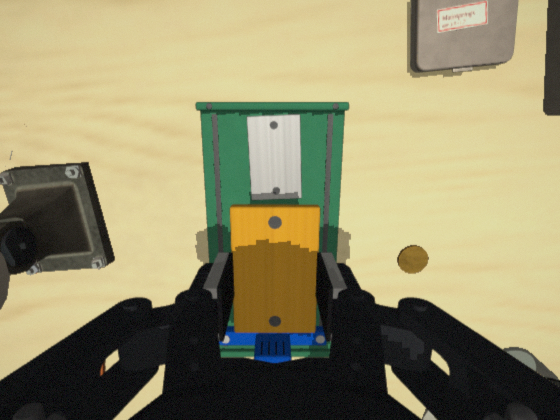

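Run:
```python
from h import *
im=cv2.cvtColor(cv2.imread('pics/w3.png'),cv2.COLOR_BGR2RGB); c=cal('wrist')
m=cv2.inRange(cv2.cvtColor(im,cv2.COLOR_RGB2HSV),(60,80,30),(90,255,255))
L=[];Rr=[]
for v in range(116,225,2):
    u=np.where(m[v,180:370])[0]+180; L.append((u.min()-.5,v)); Rr.append((u.max()+.5,v))
out=[]
for e in (L,Rr):
    p=ray(c,e,.006)[:,:2]; k=np.polyfit(p[:,0],p[:,1],1); r=p[:,1]-np.polyval(k,p[:,0]); p=p[abs(r)<.001]; k=np.polyfit(p[:,0],p[:,1],1)
    out.append(k); print(np.degrees(np.arctan(k[0])).round(2), np.polyval(k,.62)*1000, len(p))
mid=(out[0]+out[1])/2; a=np.arctan(mid[0]); print('mid angle',np.degrees(a),'y at .6,.62,.66',[np.polyval(mid,x)*1000 for x in(.58,.62,.6636)])
d=np.array([np.cos(a),np.sin(a)])
# stop: far edge of green in centre column band
for u in (230,275,320):
    v=np.where(m[60:140,u])[0]+60; print(u,v.min(), ray(c,[(u,v.min())],.020)[0]*1000, 'at floor',ray(c,[(u,v.min())],.006)[0]*1000)
# inner stop face: brightness profile
print(im[96:120,240].tolist())
```

```text
-5.95 -75.98967337571926 55
-6.03 -184.91705337134394 55
mid angle -5.991408061235724 y at .6,.62,.66 [np.float64(-126.25525843486457), np.float64(-130.45336337353157), np.float64(-135.02929775667866)]
230 103 [ 706.38193641 -109.57405366   20.        ] at floor [ 707.33058712 -107.83617924    6.        ]
275 103 [ 703.03601999 -141.44088285   20.        ] at floor [ 703.79211094 -141.53696605    6.        ]
320 103 [ 699.690398   -173.30490787   20.        ] at floor [ 700.25394614 -175.23478731    6.        ]
[[226, 212, 158], [227, 212, 159], [227, 212, 158], [226, 212, 158], [222, 208, 153], [198, 188, 136], [88, 121, 85], [61, 121, 87], [63, 126, 91], [62, 124, 89], [60, 121, 87], [59, 120, 85], [57, 116, 84], [48, 91, 66], [30, 64, 46], [32, 65, 45], [35, 73, 51], [41, 75, 56], [40, 80, 56], [43, 92, 64], [58, 122, 85], [63, 127, 90], [64, 128, 90], [61, 129, 90]]
```

Emit:
drive_tool --rows '[{"x": -0.007, "y": 0.019, "z": -0.2, "wx": -0.0035, "wy": -0.033, "wz": 0}, {"x": 0, "y": 0, "z": -0.25, "wx": -0.0035, "wy": -0.0335, "wz": 0}, {"x": 0, "y": 0, "z": -0.15, "wx": 0, "wy": 0, "wz": 0}, {"x": 0, "y": 0, "z": -0.05, "wx": 0, "wy": 0, "wz": 0}, {"x": 0, "y": 0, "z": 0, "wx": 0, "wy": 0, "wz": 0}, {"x": 0, "y": 0, "z": 0, "wx": 0, "wy": 0, "wz": 0}, {"x": 0, "y": 0, "z": 0, "wx": 0, "wy": 0, "wz": 0}]'

```text
t: 5.8
ee_pos: [0.6225, -0.1301, 0.0239]
eef_rot: [3.141, -0.142, -0.105]
force: [-0.9, -0.1, -1.4]
gripper_width: 0.0384
grasp_force: 40.5
```

```bash
python3 look.py w4; python3 -c "
from h import *
grab('side','d4.png')
im=cv2.imread('pics/d4.png'); cv2.imwrite('pics/d4c.png',cv2.resize(im[170:260,200:370],None,fx=4,fy=4,interpolation=2))"
```

```text
t 5.85 tcp [ 0.6223 -0.13    0.0237] yaw tool x -5.99 j [-0.233  0.68   1.794  0.035  0.528  1.413] w 0.0381 F [ 0.6 -0.5 -1.4]
brass [498. 332.] [ 568.6 -248.4   24.9   14.8   49.6]
brass [274. 267.] [ 616.1 -128.7   69.9   47.    -6. ]
green [275. 338.] [ 579.2 -124.5   62.2   33.7   84.7]
green [278. 179.] [ 654.8 -131.6  118.   109.3   81.6]
steel [280. 160.] [ 672.2 -137.    45.9   39.7   -3.7]
```

Emit:
drive_tool --rows '[{"x": -0.003, "y": -0.003, "z": -0.04, "wx": 0, "wy": 0, "wz": 0}, {"x": 0, "y": 0, "z": -0.02, "wx": 0, "wy": 0, "wz": 0}, {"x": 0, "y": 0, "z": -0.01, "wx": 0, "wy": 0, "wz": 0}, {"x": 0, "y": 0, "z": -0.01, "wx": 0, "wy": 0, "wz": 0}, {"x": 0, "y": 0, "z": 0, "wx": 0, "wy": 0, "wz": 0}, {"x": 0, "y": 0, "z": 0, "wx": 0, "wy": 0, "wz": 0}]'

```text
t: 6.65
ee_pos: [0.6212, -0.1303, 0.0109]
eef_rot: [3.142, -0.14, -0.105]
force: [-1.4, 0.4, 0.9]
gripper_width: 0.0383
grasp_force: 40.7
```

Emit:
drive_tool --rows '[{"x": 0, "y": 0, "z": 0, "wx": 0, "wy": 0, "wz": 0}, {"x": 0, "y": 0, "z": 0, "wx": 0, "wy": 0, "wz": 0}, {"x": 0, "y": 0, "z": 0, "wx": 0, "wy": 0, "wz": 0}, {"x": 0, "y": 0, "z": 0.1, "wx": 0, "wy": 0, "wz": 0}, {"x": 0, "y": 0, "z": 0.25, "wx": 0, "wy": 0, "wz": 0}, {"x": 0, "y": 0, "z": 0.35, "wx": 0.007, "wy": 0.066, "wz": 0}, {"x": 0, "y": 0, "z": 0, "wx": 0, "wy": 0, "wz": 0}, {"x": 0, "y": 0, "z": 0, "wx": 0, "wy": 0, "wz": 0}, {"x": 0, "y": 0, "z": 0, "wx": 0, "wy": 0, "wz": 0}]' --claw 0.35

```text
t: 7.78
ee_pos: [0.62, -0.13, 0.1123]
eef_rot: [-3.141, -0.005, -0.105]
force: [0.2, -0.1, 0.3]
gripper_width: 0.0555
grasp_force: 0.0
```

```bash
python3 look.py w5; python3 -c "
from h import *
grab('side','d5.png')
im=cv2.imread('pics/d5.png'); w=cv2.imread('pics/w5.png')
a=cv2.resize(im[180:255,220:370],(560,280),interpolation=2); cv2.imwrite('pics/v5.png',np.vstack([cv2.resize(w[60:380,100:480],(560,320)),a]))"
```

```text
t 7.83 tcp [ 0.62   -0.13    0.1121] yaw tool x -5.99 j [-0.226  0.581  1.684  0.002  0.872  1.448] w 0.0555 F [-0.5 -0.  -0.5]
brass [420. 260.] [ 564.8 -245.5   24.6   24.1   56.9]
brass [275. 210.] [ 619.1 -129.3   63.6   41.7   -5.9]
green [276. 230.] [ 592.1 -127.   225.8  114.7   -6. ]
blue [275. 342.] [ 502.9 -117.8   95.2   33.2   84.1]
steel [283. 149.] [ 663.7 -136.5   63.3   39.7   -3.8]
steel [468.  11.] [ 745.1 -274.    35.4   13.8   89.8]
```

View pics/v5.png

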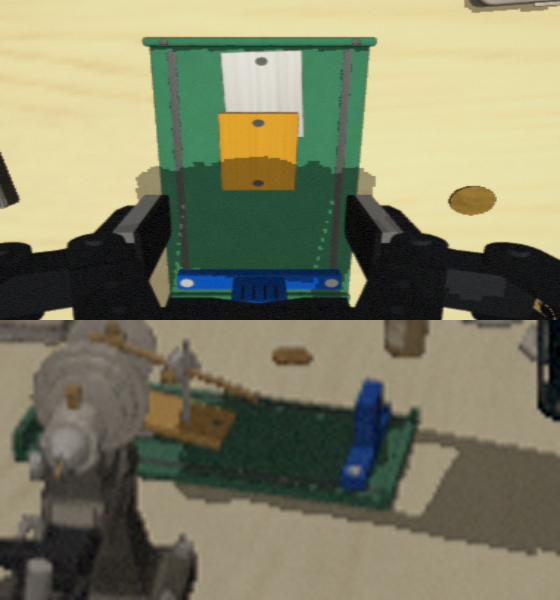

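Run:
```python
from h import *
im,c=grab('wrist'); 
h=cv2.cvtColor(im,cv2.COLOR_RGB2HSV); m=cv2.inRange(h,(15,130,90),(26,255,255))
v=np.where(m[100:300,275])[0]+100; print('brass rows',v.min(),v.max())
print('free end top z.012/.006',ray(c,[(275,v.max()+.5)],.012).round(4),ray(c,[(275,v.max()+.5)],.006).round(4),'stop end',ray(c,[(275,v.min()-.5)],.021).round(4))
for vv in (v.max()-4,v.min()+4):
    u=np.where(m[vv,200:350])[0]+200; z=.012 if vv>v.mean() else .021
    p=ray(c,[(u.min()-.5,vv),(u.max()+.5,vv)],z); print(vv,p.mean(0).round(4),np.linalg.norm(p[0]-p[1]).round(4))
s=cv2.imread('pics/s0.png'); d=cv2.imread('pics/d0.png'); w=cv2.imread('pics/w0.png')
r=lambda i:cv2.resize(i,(400,300),interpolation=2)
cv2.imwrite('pics/rod.png',np.vstack([np.hstack([r(s[135:225,290:410]),r(d[150:285,280:460])]),np.hstack([r(w[20:200,90:330]),r(w[20:200,90:330])])]))
```

```text
brass rows 173 250
free end top z.012/.006 [[ 0.5888 -0.1263  0.012 ]] [[ 0.5864 -0.1261  0.006 ]] stop end [[ 0.6527 -0.133   0.021 ]]
246 [ 0.5926 -0.1263  0.012 ] 0.0401
177 [ 0.6494 -0.1323  0.021 ] 0.0393
```

View pics/rod.png

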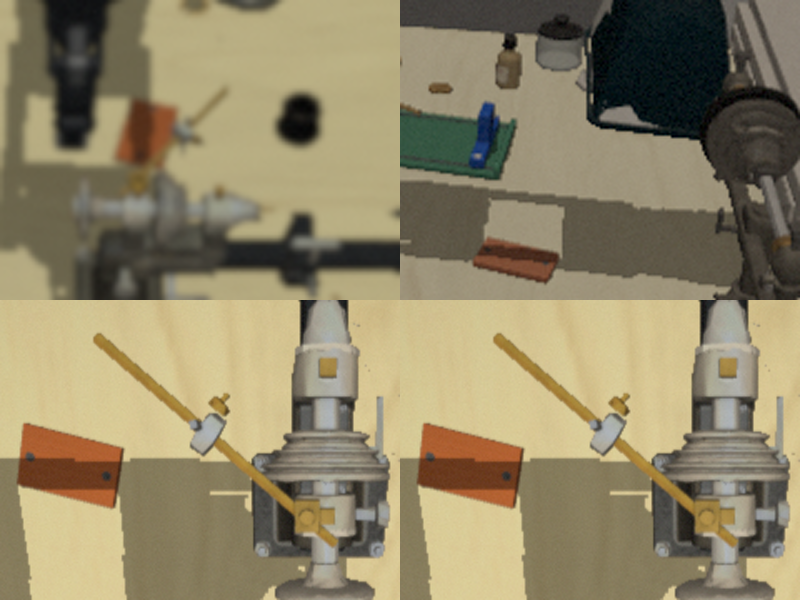

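```bash
cat >> h.py <<'E'
def tri(c1,p1,c2,p2):
    P=[]
    for c in(c1,c2): P.append(np.array(c['K'])@np.c_[c['rotation'].T,-c['rotation'].T@np.array(c['origin'])])
    X=cv2.triangulatePoints(P[0],P[1],np.array(p1,float).reshape(2,1),np.array(p2,float).reshape(2,1)).ravel(); X=X[:3]/X[3]
    return X.round(3),(proj(c1,X)[0]-p1).round(1),(proj(c2,X)[0]-p2).round(1)
E
python3 - <<'E'
from h import *
s=cal('scene'); w=dict(s); w['K']=cal('wrist')['K']; w['origin']=np.array([.6243,.0686,.3738]); w['rotation']=Ro.from_euler('xyz',[2.87078,.000626,.0004065]).as_matrix()
print(tri(s,(357.5,162),w,(148,42))); print(tri(s,(345.5,174),w,(215,100)))
E
```

```text
(array([0.546, 0.114, 0.153]), array([ 0.4, -0.1]), array([0.5, 3.5]))
(array([0.587, 0.083, 0.157]), array([-0.1, -0. ]), array([ 0.1, -0.9]))
```

Emit:
drive_tool --rows '[{"x": 0, "y": 0, "z": 0.28, "wx": 0, "wy": 0, "wz": 0}, {"x": 0, "y": 0, "z": 0.28, "wx": 0, "wy": 0, "wz": 0}, {"x": -0.1, "y": 0, "z": 0.28, "wx": 0, "wy": 0, "wz": 0}, {"x": -0.2, "y": 0.27, "z": 0, "wx": 0, "wy": 0, "wz": -0.0135}, {"x": -0.2, "y": 0.27, "z": 0, "wx": 0, "wy": 0, "wz": -0.0135}, {"x": -0.2, "y": 0.27, "z": 0, "wx": 0, "wy": 0, "wz": -0.0135}, {"x": -0.2, "y": 0.27, "z": 0, "wx": 0, "wy": 0, "wz": -0.0135}, {"x": -0.11, "y": 0.26, "z": 0, "wx": 0, "wy": 0, "wz": -0.0135}, {"x": 0, "y": 0, "z": -0.3, "wx": 0, "wy": 0, "wz": 0}, {"x": 0, "y": 0, "z": -0.3, "wx": 0, "wy": 0, "wz": 0}, {"x": 0, "y": 0, "z": 0, "wx": 0, "wy": 0, "wz": 0}, {"x": 0, "y": 0, "z": 0, "wx": 0, "wy": 0, "wz": 0}]' --claw 0.3

```text
t: 9.43
ee_pos: [0.4705, 0.0707, 0.1503]
eef_rot: [-3.141, -0.007, -0.246]
force: [-0.7, -0.3, 1.0]
gripper_width: 0.0602
grasp_force: 0.0
```

```bash
python3 look.py w6
```

```text
t 9.47 tcp [0.471  0.0707 0.1509] yaw tool x -14.11 j [ 0.125  0.326  2.017 -0.003  0.79   1.944] w 0.0599 F [ 0.1  0.3 -0.3]
brass [147.  77.] [596.1 149.6  97.1   8.7 -42.9]
copper [275. 202.] [467.5  71.4  62.8  39.6 -14.1]
green [482.  48.] [ 552.9 -123.3   84.1   78.6   83.8]
green [456.  96.] [ 538.8 -122.7  114.7  111.5   84.2]
blue [492. 105.] [ 506.5 -116.3   97.6   14.6   84.2]
steel [172.   8.] [639.4 110.9  28.2  14.   58.3]
```

Emit:
drive_tool --rows '[{"x": -0.02, "y": 0.005, "z": -0.3, "wx": 0, "wy": 0, "wz": 0}, {"x": 0, "y": 0, "z": -0.3, "wx": 0, "wy": 0, "wz": 0}, {"x": 0, "y": 0, "z": -0.2, "wx": 0, "wy": 0, "wz": 0}, {"x": 0, "y": 0, "z": -0.12, "wx": 0, "wy": 0, "wz": 0}, {"x": 0, "y": 0, "z": -0.05, "wx": 0, "wy": 0, "wz": 0}, {"x": 0, "y": 0, "z": 0, "wx": 0, "wy": 0, "wz": 0}, {"x": 0, "y": 0, "z": 0, "wx": 0, "wy": 0, "wz": 0}, {"x": 0, "y": 0, "z": 0, "wx": 0, "wy": 0, "wz": 0}]'

```text
t: 10.48
ee_pos: [0.4676, 0.0715, 0.0048]
eef_rot: [-3.141, -0.008, -0.246]
force: [0.7, -0.7, 0.2]
gripper_width: 0.0596
grasp_force: 0.0
```

Emit:
drive_tool --rows '[{"x": 0, "y": 0, "z": -0.028, "wx": 0.001, "wy": 0.004, "wz": 0}, {"x": 0, "y": 0, "z": 0, "wx": 0, "wy": 0, "wz": 0}, {"x": 0, "y": 0, "z": 0, "wx": 0, "wy": 0, "wz": 0}]'

```text
t: 10.85
ee_pos: [0.4668, 0.0714, -0.0003]
eef_rot: [-3.141, 0.002, -0.246]
force: [0.7, -0.3, -0.7]
gripper_width: 0.0596
grasp_force: 0.0
```

Emit:
drive_tool --rows '[{"x": 0.005, "y": 0, "z": 0.006, "wx": 0, "wy": 0, "wz": 0}, {"x": 0, "y": 0, "z": 0, "wx": 0, "wy": 0, "wz": 0}, {"x": 0, "y": 0, "z": 0, "wx": 0, "wy": 0, "wz": 0}, {"x": 0, "y": 0, "z": 0, "wx": 0, "wy": 0, "wz": 0}, {"x": 0, "y": 0, "z": 0, "wx": 0, "wy": 0, "wz": 0}]' --claw 0.8 --grip_force 40

```text
t: 11.48
ee_pos: [0.4677, 0.0715, 0.001]
eef_rot: [-3.141, 0.002, -0.246]
force: [-0.9, 0.3, 4.9]
gripper_width: 0.0383
grasp_force: 39.5
```

Emit:
drive_tool --rows '[{"x": 0, "y": 0, "z": 0.2, "wx": 0, "wy": 0, "wz": 0}, {"x": 0, "y": 0, "z": 0.35, "wx": 0, "wy": 0, "wz": 0}, {"x": 0, "y": 0, "z": 0.35, "wx": 0, "wy": 0, "wz": 0}, {"x": 0, "y": 0, "z": 0.35, "wx": 0, "wy": 0, "wz": 0}, {"x": 0, "y": 0, "z": 0.25, "wx": 0, "wy": 0, "wz": 0}, {"x": 0.15, "y": -0.26, "z": 0, "wx": 0, "wy": 0, "wz": 0.0135}, {"x": 0.15, "y": -0.27, "z": 0, "wx": 0, "wy": 0, "wz": 0.0135}, {"x": 0.15, "y": -0.27, "z": 0, "wx": 0, "wy": 0, "wz": 0.0135}, {"x": 0.15, "y": -0.26, "z": 0, "wx": 0, "wy": 0, "wz": 0.0135}, {"x": 0.145, "y": -0.26, "z": 0, "wx": 0, "wy": 0, "wz": 0.0135}, {"x": 0, "y": 0, "z": -0.2, "wx": 0, "wy": 0, "wz": 0}, {"x": 0, "y": 0, "z": 0, "wx": 0, "wy": 0, "wz": 0}]'

```text
t: 12.98
ee_pos: [0.5773, -0.1265, 0.1933]
eef_rot: [-3.14, 0.008, -0.105]
force: [-0.5, 0.5, -1.5]
gripper_width: 0.0378
grasp_force: 40.9
```

Emit:
drive_tool --rows '[{"x": 0, "y": 0, "z": -0.3, "wx": -0.0035, "wy": -0.033, "wz": 0}, {"x": 0, "y": 0, "z": -0.25, "wx": -0.0035, "wy": -0.034, "wz": 0}, {"x": 0, "y": 0, "z": 0, "wx": 0, "wy": 0, "wz": 0}, {"x": 0, "y": 0, "z": 0, "wx": 0, "wy": 0, "wz": 0}, {"x": 0, "y": 0, "z": 0, "wx": 0, "wy": 0, "wz": 0}]'

```text
t: 13.6
ee_pos: [0.5814, -0.1268, 0.1155]
eef_rot: [3.142, -0.142, -0.104]
force: [0.1, 0.3, -2.2]
gripper_width: 0.0381
grasp_force: 40.9
```

```bash
python3 look.py w7
```

```text
t 13.65 tcp [ 0.5811 -0.1268  0.1152] yaw tool x -5.97 j [-0.245  0.487  1.867  0.033  0.647  1.405] w 0.0379 F [ 1.1 -0.1 -1.3]
brass [422. 234.] [ 564.  -245.2   24.6   23.8   40.4]
brass [274. 171.] [ 626.9 -130.    52.2   41.8   -5.9]
copper [274. 267.] [ 546.5 -122.4  107.8   72.3   -5.9]
green [275. 155.] [ 630.1 -131.1  155.2  114.3   -6. ]
blue [274. 339.] [ 491.  -116.2   32.9   11.3   84.1]
steel [539. 355.] [ 452.9 -336.6   35.7   26.1   47.4]
steel [282. 117.] [ 663.4 -136.4   63.6   39.9   -4.1]
```

Emit:
drive_tool --rows '[{"x": -0.012, "y": 0.004, "z": -0.25, "wx": 0, "wy": 0, "wz": 0}, {"x": 0, "y": 0, "z": -0.22, "wx": 0, "wy": 0, "wz": 0}, {"x": 0, "y": 0, "z": -0.1, "wx": 0, "wy": 0, "wz": 0}, {"x": 0, "y": 0, "z": -0.04, "wx": 0, "wy": 0, "wz": 0}, {"x": 0, "y": 0, "z": 0, "wx": 0, "wy": 0, "wz": 0}, {"x": 0, "y": 0, "z": 0, "wx": 0, "wy": 0, "wz": 0}, {"x": 0, "y": 0, "z": 0, "wx": 0, "wy": 0, "wz": 0}]'

```text
t: 14.52
ee_pos: [0.5782, -0.1261, 0.0226]
eef_rot: [-3.141, -0.14, -0.105]
force: [0.7, -0.5, -1.6]
gripper_width: 0.0382
grasp_force: 40.9
```

Emit:
drive_tool --rows '[{"x": 0.007, "y": 0, "z": -0.036, "wx": 0, "wy": 0, "wz": 0}, {"x": 0, "y": 0, "z": -0.02, "wx": 0, "wy": 0, "wz": 0}, {"x": 0, "y": 0, "z": -0.01, "wx": 0, "wy": 0, "wz": 0}, {"x": 0, "y": 0, "z": -0.006, "wx": 0, "wy": 0, "wz": 0}, {"x": 0, "y": 0, "z": 0, "wx": 0, "wy": 0, "wz": 0}, {"x": 0, "y": 0, "z": 0, "wx": 0, "wy": 0, "wz": 0}]'

```text
t: 15.28
ee_pos: [0.5785, -0.1259, 0.0114]
eef_rot: [-3.141, -0.139, -0.105]
force: [-3.5, 0.5, 8.5]
gripper_width: 0.0386
grasp_force: 41.9
```

Emit:
drive_tool --rows '[{"x": 0, "y": 0, "z": 0.004, "wx": 0, "wy": 0, "wz": 0}, {"x": 0, "y": 0, "z": 0, "wx": 0, "wy": 0, "wz": 0}]'

```text
t: 15.52
ee_pos: [0.5787, -0.126, 0.0115]
eef_rot: [-3.141, -0.139, -0.105]
force: [-1.8, 0.5, 2.6]
gripper_width: 0.0378
grasp_force: 41.3
```

Emit:
drive_tool --rows '[{"x": 0, "y": 0, "z": 0, "wx": 0, "wy": 0, "wz": 0}, {"x": 0, "y": 0, "z": 0, "wx": 0, "wy": 0, "wz": 0}, {"x": 0, "y": 0, "z": 0, "wx": 0, "wy": 0, "wz": 0}, {"x": 0, "y": 0, "z": 0.1, "wx": 0, "wy": 0, "wz": 0}, {"x": 0, "y": 0, "z": 0.25, "wx": 0, "wy": 0, "wz": 0}, {"x": 0, "y": 0, "z": 0.35, "wx": 0.0035, "wy": 0.033, "wz": 0}, {"x": 0, "y": 0, "z": 0, "wx": 0.0035, "wy": 0.033, "wz": 0}, {"x": 0, "y": 0, "z": 0, "wx": 0, "wy": 0, "wz": 0}, {"x": 0, "y": 0, "z": 0, "wx": 0, "wy": 0, "wz": 0}]' --claw 0.35

```text
t: 16.65
ee_pos: [0.5777, -0.1257, 0.116]
eef_rot: [-3.141, 0.0, -0.105]
force: [-0.5, -0.3, -0.7]
gripper_width: 0.0557
grasp_force: 0.0
```

```bash
python3 look.py w8
cat > row.py <<'E'
import sys
from h import *
im,c=grab('wrist',sys.argv[1]); grab('side','d_'+sys.argv[1])
h=cv2.cvtColor(im,cv2.COLOR_RGB2HSV)
for nm,lo,hi,zl,zh in (('brass',(15,130,60),(26,255,255),.012,.021),('copper',(3,130,60),(14,255,255),.012,.021)):
    m=cv2.inRange(h,lo,hi); k=max(blobs(im,lo,hi,100),key=lambda k:cv2.contourArea(k) if 200<k[:,0,0].mean()<350 else 0)
    x,y,w,hh=cv2.boundingRect(k); uc=x+w/2-.5
    print(nm,'rows',y,y+hh-1,'free top edge',ray(c,[(uc,y+hh-.5)],zl)[0].round(4),'stop edge',ray(c,[(uc,y-.5)],zh)[0].round(4))
m=cv2.inRange(h,(104,120,40),(125,255,255)); 
for u in (235,300): # bar column, away from tab
    v=np.where(m[:,u])[0]; 
    if len(v): print('follower face top edge',u,v.min(),v.max(),ray(c,[(u,v.min()-.5)],.0165)[0].round(4))
E
python3 row.py r8.png
python3 -c "
from h import *
im=cv2.imread('pics/d_r8.png'); w=cv2.imread('pics/w8.png')
a=cv2.resize(im[160:255,220:410],(560,280),interpolation=2); cv2.imwrite('pics/v8.png',np.vstack([cv2.resize(w[60:380,100:480],(560,320)),a]))"
```

```text
t 16.7 tcp [ 0.5774 -0.1257  0.1158] yaw tool x -5.99 j [-2.350e-01  5.270e-01  1.778e+00  1.000e-03  8.380e-01  1.440e+00] w 0.0553 F [0.1 0.  0.2]
brass [424. 210.] [ 564.3 -245.4   24.6   24.5   50.5]
brass [275. 141.] [ 630.1 -130.4   44.1   41.8   -6. ]
copper [275. 209.] [ 576.1 -124.9   62.8   41.5   -6. ]
green [319. 307.] [ 483.5 -151.9   37.    22.1  -78.3]
green [272. 166.] [ 594.1 -127.4  226.3  114.7   -5.9]
blue [275. 297.] [ 499.9 -117.3   95.1   35.    84.1]
steel [527. 329.] [ 448.3 -334.9   41.2   37.1   47.2]
steel [283.  87.] [ 663.4 -136.4   63.7   39.7   -3.7]
brass rows 111 171 free top edge [ 0.6084 -0.1281  0.012 ] stop edge [ 0.6523 -0.1327  0.021 ]
copper rows 171 247 free top edge [ 0.5466 -0.122   0.012 ] stop edge [ 0.6104 -0.1286  0.021 ]
follower face top edge 235 283 301 [ 0.521  -0.0861  0.0165]
follower face top edge 300 283 301 [ 0.5155 -0.1395  0.0165]
```

View pics/v8.png

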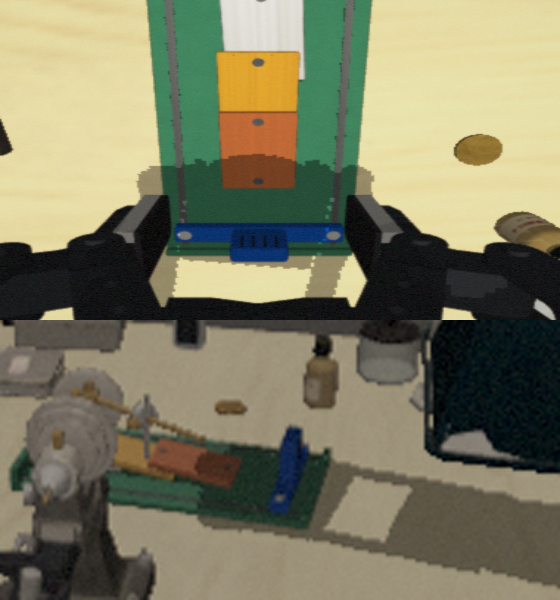

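Run:
```python
import numpy as np
from scipy.optimize import least_squares
D=[(.424,1.630,1.089,.625,.0,.2308),(.631,1.468,1.047,.6466,.2955,.1551),(.825,1.510,.807,.6467,.2938,.0020),(.576,1.670,.896,.6229,.1334,.1202),(.581,1.684,.872,.62,.13,.1121),(.326,2.017,.79,.471,.0707,.1509),(.527,1.778,.838,.5774,.1257,.1158),(.68,1.794,.528,.6223,.13,.0237),(.487,1.867,.647,.5811,.1268,.1152)]
def fk(p,q):
    a,h,L1,L2,b,Lt=p; s=q[0]+q[1]; t=s+q[2]
    return np.array([a+L1*np.sin(q[0])+L2*np.sin(s)+b*np.cos(s)+Lt*np.sin(t), h+L1*np.cos(q[0])+L2*np.cos(s)-b*np.sin(s)+Lt*np.cos(t)])
f=lambda p:np.ravel([fk(p,d[:3])-[np.hypot(d[3],d[4]),d[5]] for d in D])
r=least_squares(f,[0,.3,.45,.5,0,.3]); p=r.x; print(p.round(3),abs(r.fun).max())
for tilt in (0,-.3):   # tool from straight down
  for (x,y,z) in ((.5103,-.1189,.024),(.5396,-.122,.024)):
    R=np.hypot(x,y); q=least_squares(lambda q:np.r_[fk(p,q)-[R,z],q.sum()-np.pi-tilt],[.6,1.9,.6]).x
    s=q[0]+q[1]; e=np.array([p[0]+p[2]*np.sin(q[0]),p[1]+p[2]*np.cos(q[0])]); w=e+[p[3]*np.sin(s)+p[4]*np.cos(s),p[3]*np.cos(s)-p[4]*np.sin(s)]
    print(tilt,q.round(3),'elbow',e.round(3),'wrist',w.round(3),'z of line at r=.36,.40,.43',np.interp([.36,.40,.43],[e[0],w[0]],[e[1],w[1]]).round(3))
```

```text
[-0.     0.314  0.564  0.485  0.078  0.302] 0.00030563809005559883
0 [0.612 1.951 0.579] elbow [0.324 0.775] wrist [0.524 0.326] z of line at r=.36,.40,.43 [0.694 0.604 0.537]
0 [0.637 1.886 0.619] elbow [0.335 0.767] wrist [0.553 0.326] z of line at r=.36,.40,.43 [0.717 0.636 0.576]
-0.3 [0.574 2.143 0.124] elbow [0.306 0.787] wrist [0.435 0.313] z of line at r=.36,.40,.43 [0.588 0.441 0.33 ]
-0.3 [0.593 2.081 0.167] elbow [0.315 0.781] wrist [0.464 0.313] z of line at r=.36,.40,.43 [0.64  0.514 0.42 ]
```

Emit:
drive_tool --rows '[{"x": -0.22, "y": 0.022, "z": 0, "wx": 0, "wy": 0, "wz": 0}, {"x": -0.22, "y": 0.023, "z": 0, "wx": 0, "wy": 0, "wz": 0}, {"x": 0, "y": 0, "z": -0.2, "wx": 0, "wy": 0, "wz": 0}, {"x": 0, "y": 0, "z": -0.2, "wx": 0, "wy": 0, "wz": 0}, {"x": 0, "y": 0, "z": -0.15, "wx": 0, "wy": 0, "wz": 0}, {"x": 0, "y": 0, "z": -0.05, "wx": 0, "wy": 0, "wz": 0}, {"x": 0, "y": 0, "z": 0, "wx": 0, "wy": 0, "wz": 0}, {"x": 0, "y": 0, "z": 0, "wx": 0, "wy": 0, "wz": 0}, {"x": 0, "y": 0, "z": 0, "wx": 0, "wy": 0, "wz": 0}]' --claw 0.35

```text
t: 17.92
ee_pos: [0.5132, -0.1193, 0.0273]
eef_rot: [-3.141, -0.002, -0.105]
force: [0.1, -0.4, -0.5]
gripper_width: 0.0557
grasp_force: 0.0
```

```bash
python3 look.py w9; python3 row.py r9.png
```

```text
t 17.98 tcp [ 0.5131 -0.1193  0.0272] yaw tool x -5.99 j [-2.510e-01  6.080e-01  1.945e+00  1.000e-03  5.870e-01  1.423e+00] w 0.0557 F [-0.4 -0.1  0.3]
brass [519. 130.] [ 563.9 -245.    25.1   24.8   84. ]
brass [274.  25.] [ 622.2 -129.6   42.6   20.7   84. ]
copper [274. 120.] [ 578.4 -125.    66.6   43.3   -6. ]
green [322. 294.] [ 484.7 -143.    15.7   13.2   84.1]
green [227. 294.] [490.3 -89.1  16.4  13.2  84.1]
green [275. 127.] [ 572.8 -125.1  120.    84.3   -6. ]
blue [275. 271.] [ 499.7 -117.4   95.    33.5   84.1]
brass rows 0 51 free top edge [ 0.6105 -0.1283  0.012 ] stop edge [ 0.6278 -0.1302  0.021 ]
copper rows 51 193 free top edge [ 0.5462 -0.1215  0.012 ] stop edge [ 0.6091 -0.1282  0.021 ]
follower face top edge 235 253 281 [ 0.5187 -0.0989  0.0165]
follower face top edge 300 253 311 [ 0.5152 -0.1319  0.0165]
```

View pics/r9.png

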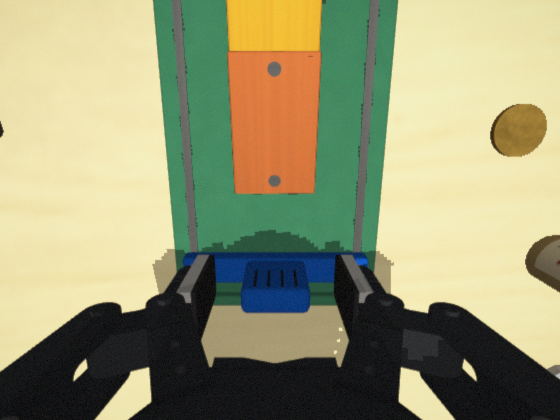

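Emit:
drive_tool --rows '[{"x": 0, "y": 0, "z": -0.025, "wx": 0, "wy": 0, "wz": 0}, {"x": 0, "y": 0, "z": 0, "wx": 0, "wy": 0, "wz": 0}, {"x": 0, "y": 0, "z": 0, "wx": 0, "wy": 0, "wz": 0}, {"x": 0, "y": 0, "z": 0, "wx": 0, "wy": 0, "wz": 0}, {"x": 0, "y": 0, "z": 0, "wx": 0, "wy": 0, "wz": 0}, {"x": 0, "y": 0, "z": 0, "wx": 0, "wy": 0, "wz": 0}]' --claw 0.8 --grip_force 25

```text
t: 18.82
ee_pos: [0.5126, -0.1194, 0.0226]
eef_rot: [-3.141, -0.0, -0.104]
force: [-0.5, -4.8, -3.4]
gripper_width: 0.0297
grasp_force: 26.7
```

Emit:
drive_tool --rows '[{"x": 0.04, "y": -0.004, "z": 0, "wx": 0, "wy": 0, "wz": 0}, {"x": 0.04, "y": -0.004, "z": 0, "wx": 0, "wy": 0, "wz": 0}, {"x": 0.04, "y": -0.004, "z": 0, "wx": 0, "wy": 0, "wz": 0}, {"x": 0.04, "y": -0.005, "z": 0, "wx": 0, "wy": 0, "wz": 0}, {"x": 0, "y": 0, "z": 0, "wx": 0, "wy": 0, "wz": 0}, {"x": 0, "y": 0, "z": 0, "wx": 0, "wy": 0, "wz": 0}, {"x": 0, "y": 0, "z": 0, "wx": 0, "wy": 0, "wz": 0}]'

```text
t: 19.7
ee_pos: [0.5366, -0.1219, 0.0226]
eef_rot: [-3.141, -0.0, -0.105]
force: [0.6, -5.6, -4.5]
gripper_width: 0.0296
grasp_force: 26.8
```

```bash
python3 row.py r10.png; python3 -c "
from h import *
o=manip.get_obs(); print(o['ee_pos'].round(4),o['force'].round(1),o['gripper_width'])"
```

```text
brass rows 0 108 free top edge [ 0.6097 -0.1281  0.012 ] stop edge [ 0.6498 -0.1324  0.021 ]
copper rows 109 240 free top edge [ 0.5466 -0.1217  0.012 ] stop edge [ 0.6093 -0.1283  0.021 ]
follower face top edge 300 255 317 [ 0.5395 -0.1342  0.0165]
[ 0.5365 -0.1219  0.0226] [-0.6 -4.7 -4.2] 0.029343942926527547
```

Emit:
drive_tool --rows '[{"x": 0.014, "y": -0.0015, "z": 0, "wx": 0, "wy": 0, "wz": 0}, {"x": 0.014, "y": -0.0015, "z": 0, "wx": 0, "wy": 0, "wz": 0}, {"x": 0, "y": 0, "z": 0, "wx": 0, "wy": 0, "wz": 0}, {"x": 0, "y": 0, "z": 0, "wx": 0, "wy": 0, "wz": 0}]'

```text
t: 20.3
ee_pos: [0.5404, -0.1223, 0.0226]
eef_rot: [-3.141, 0.0, -0.104]
force: [-0.4, -5.5, -3.2]
gripper_width: 0.0296
grasp_force: 26.9
```

```bash
python3 row.py r11.png
cat > gap.py <<'E'
import sys
from h import *
im=cv2.cvtColor(cv2.imread('pics/'+sys.argv[1]),cv2.COLOR_BGR2RGB); o=manip.get_obs(); print(o['t'],o['ee_pos'].round(4),o['force'].round(1))
h=cv2.cvtColor(im,cv2.COLOR_RGB2HSV)
for u in (245,255,265,285,295,305):
    print(u,[(v,*h[v,u].tolist()) for v in range(int(sys.argv[2]),int(sys.argv[3]))])
E
python3 gap.py r11.png 240 262
```

```text
brass rows 6 118 free top edge [ 0.6092 -0.1283  0.012 ] stop edge [ 0.6515 -0.1328  0.021 ]
copper rows 118 247 free top edge [ 0.5467 -0.1217  0.012 ] stop edge [ 0.6095 -0.1284  0.021 ]
follower face top edge 300 255 317 [ 0.5434 -0.1346  0.0165]
20.4 [ 0.5404 -0.1223  0.0226] [-1.  -6.2 -2.7]
245 [(240, 11, 176, 190), (241, 11, 176, 139), (242, 11, 184, 130), (243, 12, 184, 129), (244, 11, 183, 127), (245, 12, 184, 129), (246, 11, 177, 128), (247, 11, 170, 123), (248, 19, 110, 88), (249, 68, 117, 87), (250, 73, 133, 86), (251, 74, 126, 87), (252, 71, 117, 87), (253, 75, 126, 83), (254, 92, 145, 67), (255, 107, 216, 84), (256, 108, 202, 87), (257, 109, 212, 88), (258, 109, 228, 85), (259, 107, 244, 90), (260, 107, 242, 95), (261, 107, 237, 111)]
255 [(240, 11, 183, 131), (241, 11, 180, 130), (242, 11, 177, 131), (243, 11, 180, 129), (244, 11, 180, 133), (245, 11, 183, 131), (246, 11, 182, 129), (247, 11, 167, 125), (248, 21, 119, 86), (249, 69, 107, 88), (250, 72, 126, 89), (251, 71, 135, 89), (252, 72, 116, 88), (253, 73, 120, 81), (254, 91, 171, 64), (255, 105, 255, 78), (256, 1
[... 1263 characters left out ...]
, 125, 86), (251, 74, 132, 85), (252, 71, 119, 86), (253, 74, 121, 82), (254, 89, 139, 66), (255, 106, 224, 81), (256, 111, 197, 88), (257, 108, 214, 87), (258, 107, 246, 87), (259, 109, 224, 91), (260, 108, 220, 96), (261, 108, 225, 109)]
305 [(240, 11, 181, 211), (241, 11, 184, 193), (242, 12, 189, 139), (243, 11, 175, 131), (244, 11, 182, 132), (245, 11, 185, 128), (246, 11, 177, 131), (247, 11, 169, 122), (248, 19, 108, 83), (249, 68, 104, 86), (250, 73, 125, 88), (251, 73, 125, 86), (252, 73, 134, 84), (253, 73, 123, 79), (254, 92, 142, 63), (255, 107, 218, 76), (256, 108, 235, 78), (257, 108, 222, 84), (258, 107, 236, 80), (259, 110, 205, 87), (260, 109, 222, 93), (261, 108, 225, 103)]
```

Run:
```python
from h import *
c=cal('wrist')
for v,z in ((247.9,.012),(254.2,.006),(259.8,.0165)): print(v,z,ray(c,[(275,v)],z)[0].round(4))
for x,z in ((.5467,.006),(.5467,.012),(.5467,.0165)): print(proj(c,[[x,-.1217,z]]).round(1))
```

```text
247.9 0.012 [ 0.5464 -0.1224  0.012 ]
254.2 0.006 [ 0.5404 -0.1218  0.006 ]
259.8 0.0165 [ 0.5418 -0.122   0.0165]
[[273.5 243.2]]
[[273.5 247.4]]
[[273.4 250.8]]
```

Emit:
drive_tool --rows '[{"x": 0.012, "y": -0.0012, "z": 0, "wx": 0, "wy": 0, "wz": 0}, {"x": 0.011, "y": -0.0012, "z": 0, "wx": 0, "wy": 0, "wz": 0}, {"x": 0, "y": 0, "z": 0, "wx": 0, "wy": 0, "wz": 0}, {"x": 0, "y": 0, "z": 0, "wx": 0, "wy": 0, "wz": 0}]'

```text
t: 20.9
ee_pos: [0.5438, -0.1227, 0.0226]
eef_rot: [-3.141, 0.0, -0.104]
force: [-0.5, -4.5, -3.0]
gripper_width: 0.0295
grasp_force: 26.9
```

```bash
python3 row.py r12.png; sed -i 's/(245,255,265,285,295,305)/(255,295)/' gap.py; python3 gap.py r12.png 250 264
```

```text
brass rows 15 125 free top edge [ 0.6095 -0.1283  0.012 ] stop edge [ 0.6518 -0.1328  0.021 ]
copper rows 126 254 free top edge [ 0.5462 -0.1217  0.012 ] stop edge [ 0.6096 -0.1284  0.021 ]
follower face top edge 300 255 317 [ 0.5468 -0.1349  0.0165]
21.0 [ 0.5438 -0.1226  0.0226] [ 0.3 -4.4 -2.9]
255 [(250, 10, 179, 131), (251, 13, 191, 128), (252, 11, 182, 130), (253, 11, 175, 125), (254, 1, 115, 104), (255, 116, 148, 81), (256, 107, 243, 83), (257, 106, 246, 85), (258, 108, 218, 90), (259, 108, 235, 88), (260, 109, 212, 95), (261, 107, 250, 109), (262, 107, 246, 111), (263, 109, 228, 95)]
295 [(250, 11, 178, 133), (251, 11, 181, 134), (252, 11, 178, 133), (253, 11, 176, 122), (254, 0, 98, 83), (255, 112, 174, 82), (256, 109, 205, 86), (257, 108, 234, 86), (258, 108, 220, 88), (259, 110, 212, 90), (260, 107, 228, 96), (261, 110, 211, 111), (262, 107, 232, 112), (263, 109, 206, 98)]
```

Emit:
drive_tool --rows '[{"x": 0.006, "y": -0.0006, "z": 0, "wx": 0, "wy": 0, "wz": 0}, {"x": 0, "y": 0, "z": 0, "wx": 0, "wy": 0, "wz": 0}, {"x": 0, "y": 0, "z": 0, "wx": 0, "wy": 0, "wz": 0}]'

```text
t: 21.38
ee_pos: [0.5445, -0.1227, 0.0226]
eef_rot: [-3.141, 0.001, -0.104]
force: [-1.7, -6.0, -2.4]
gripper_width: 0.0295
grasp_force: 27.0
```

```bash
python3 row.py r13.png; python3 gap.py r13.png 250 264
```

```text
brass rows 17 127 free top edge [ 0.6093 -0.1283  0.012 ] stop edge [ 0.6518 -0.1328  0.021 ]
copper rows 127 255 free top edge [ 0.5464 -0.1219  0.012 ] stop edge [ 0.6099 -0.1286  0.021 ]
follower face top edge 300 257 317 [ 0.5465 -0.1349  0.0165]
21.475 [ 0.5446 -0.1227  0.0226] [-1.  -5.1 -2.7]
255 [(250, 11, 175, 131), (251, 11, 178, 132), (252, 11, 175, 131), (253, 12, 182, 129), (254, 11, 179, 127), (255, 9, 147, 113), (256, 125, 100, 74), (257, 110, 206, 88), (258, 108, 226, 88), (259, 108, 216, 91), (260, 110, 210, 97), (261, 109, 213, 109), (262, 108, 244, 111), (263, 108, 225, 93)]
295 [(250, 11, 183, 131), (251, 11, 178, 133), (252, 11, 181, 134), (253, 12, 195, 131), (254, 11, 177, 131), (255, 8, 153, 113), (256, 123, 104, 71), (257, 108, 216, 86), (258, 108, 226, 88), (259, 110, 198, 94), (260, 107, 252, 93), (261, 110, 209, 111), (262, 108, 228, 112), (263, 109, 220, 95)]
```

Emit:
drive_tool --rows '[{"x": 0.005, "y": -0.0005, "z": 0, "wx": 0, "wy": 0, "wz": 0}, {"x": 0, "y": 0, "z": 0, "wx": 0, "wy": 0, "wz": 0}, {"x": 0, "y": 0, "z": 0, "wx": 0, "wy": 0, "wz": 0}]'

```text
t: 21.85
ee_pos: [0.5451, -0.1228, 0.0226]
eef_rot: [-3.141, 0.001, -0.104]
force: [-0.4, -5.0, -2.0]
gripper_width: 0.0289
grasp_force: 27.0
```

```bash
python3 row.py r14.png; python3 gap.py r14.png 254 264
```

```text
brass rows 19 128 free top edge [ 0.6095 -0.1283  0.012 ] stop edge [ 0.6517 -0.1328  0.021 ]
copper rows 129 256 free top edge [ 0.5465 -0.1219  0.012 ] stop edge [ 0.6096 -0.1286  0.021 ]
follower face top edge 300 258 317 [ 0.5465 -0.1349  0.0165]
21.95 [ 0.5452 -0.1228  0.0226] [-1.4 -5.7 -0.9]
255 [(254, 13, 192, 130), (255, 10, 172, 129), (256, 6, 134, 110), (257, 123, 99, 77), (258, 109, 216, 85), (259, 110, 213, 91), (260, 109, 220, 96), (261, 109, 218, 111), (262, 109, 219, 112), (263, 109, 217, 93)]
295 [(254, 12, 187, 131), (255, 10, 173, 127), (256, 8, 138, 111), (257, 119, 105, 73), (258, 109, 216, 84), (259, 108, 229, 88), (260, 110, 206, 94), (261, 109, 212, 112), (262, 108, 225, 112), (263, 108, 236, 93)]
```

Emit:
drive_tool --rows '[{"x": 0.004, "y": -0.0004, "z": 0, "wx": 0, "wy": 0, "wz": 0}, {"x": 0, "y": 0, "z": 0, "wx": 0, "wy": 0, "wz": 0}, {"x": 0, "y": 0, "z": 0, "wx": 0, "wy": 0, "wz": 0}]'

```text
t: 22.32
ee_pos: [0.5456, -0.1228, 0.0226]
eef_rot: [-3.141, 0.001, -0.104]
force: [-2.8, -5.9, -1.1]
gripper_width: 0.0297
grasp_force: 27.1
```

```bash
python3 row.py r15.png; python3 gap.py r15.png 254 264
```

```text
brass rows 20 128 free top edge [ 0.6099 -0.1284  0.012 ] stop edge [ 0.6517 -0.1328  0.021 ]
copper rows 129 256 free top edge [ 0.5469 -0.122   0.012 ] stop edge [ 0.61   -0.1286  0.021 ]
follower face top edge 300 258 317 [ 0.5469 -0.135   0.0165]
22.425 [ 0.5456 -0.1228  0.0226] [-1.8 -5.7 -0.8]
255 [(254, 12, 182, 130), (255, 10, 172, 126), (256, 8, 141, 112), (257, 122, 96, 77), (258, 108, 217, 88), (259, 109, 207, 91), (260, 108, 210, 96), (261, 107, 238, 108), (262, 108, 220, 115), (263, 108, 225, 93)]
295 [(254, 11, 181, 134), (255, 11, 179, 128), (256, 6, 142, 108), (257, 124, 103, 74), (258, 109, 212, 88), (259, 108, 222, 92), (260, 110, 213, 97), (261, 107, 236, 110), (262, 110, 201, 113), (263, 111, 196, 99)]
```

Emit:
drive_tool --rows '[{"x": 0, "y": 0, "z": 0, "wx": 0, "wy": 0, "wz": 0}, {"x": 0, "y": 0, "z": 0, "wx": 0, "wy": 0, "wz": 0}, {"x": 0, "y": 0, "z": 0, "wx": 0, "wy": 0, "wz": 0}, {"x": 0, "y": 0, "z": 0.1, "wx": 0, "wy": 0, "wz": 0}, {"x": 0, "y": 0, "z": 0.2, "wx": 0, "wy": 0, "wz": 0}, {"x": 0, "y": 0, "z": 0.3, "wx": 0, "wy": 0, "wz": 0}, {"x": 0.1, "y": 0, "z": 0.2, "wx": 0, "wy": 0, "wz": 0}, {"x": 0.1, "y": 0, "z": 0, "wx": 0, "wy": 0, "wz": 0}, {"x": 0, "y": 0, "z": 0, "wx": 0, "wy": 0, "wz": 0}, {"x": 0, "y": 0, "z": 0, "wx": 0, "wy": 0, "wz": 0}]' --claw 0.35

```text
t: 23.68
ee_pos: [0.5751, -0.1224, 0.1414]
eef_rot: [-3.141, 0.003, -0.105]
force: [-0.2, 0.1, -0.6]
gripper_width: 0.0554
grasp_force: 0.0
```

```bash
python3 look.py w16; python3 row.py r16.png; python3 -c "
from h import *
im=cv2.imread('pics/d_r16.png'); w=cv2.imread('pics/w16.png')
a=cv2.resize(im[160:255,220:410],(560,280),interpolation=2); cv2.imwrite('pics/v16.png',np.vstack([cv2.resize(w[20:340,100:480],(560,320)),a]))"
```

```text
t 23.73 tcp [ 0.5751 -0.1225  0.1414] yaw tool x -5.99 j [-2.300e-01  4.870e-01  1.772e+00  1.000e-03  8.860e-01  1.444e+00] w 0.0557 F [ 0.4  0.3 -0.7]
brass [415. 198.] [ 564.4 -245.3   24.3   24.2  -38. ]
brass [278. 135.] [ 630.5 -130.8   44.    41.2   -6.9]
copper [278. 197.] [ 576.6 -125.1   63.3   41.1   -6. ]
green [279. 156.] [ 594.  -127.3  226.6  113.9   -6. ]
blue [279. 244.] [ 535.1 -121.2   95.1   27.5   84.1]
steel [509. 312.] [ 446.  -332.1   44.2   38.6  -42.3]
steel [286.  86.] [ 663.6 -136.4   63.5   39.7   -3.7]
brass rows 108 162 free top edge [ 0.6092 -0.1281  0.012 ] stop edge [ 0.6524 -0.1324  0.021 ]
copper rows 163 233 free top edge [ 0.5467 -0.1222  0.012 ] stop edge [ 0.6103 -0.1285  0.021 ]
follower face top edge 235 233 249 [ 0.5531 -0.0846  0.0165]
follower face top edge 300 234 249 [ 0.5463 -0.141   0.0165]
```

View pics/v16.png

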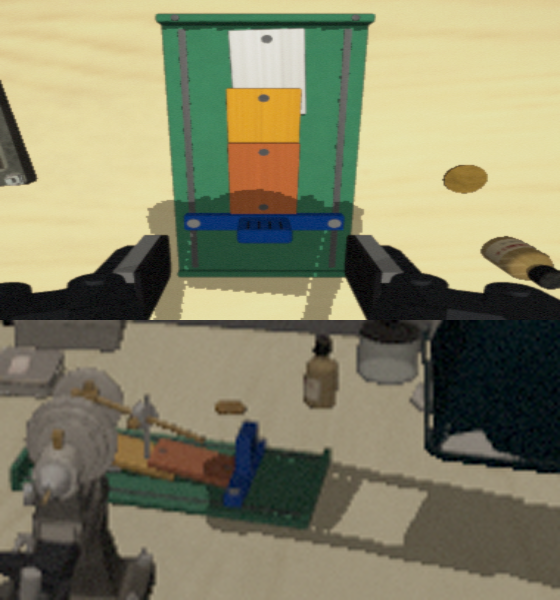

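The picture shows the follower (rows about 213–230) closed on the copper plate's free end. Brass and copper are shingled and unmoved, and the steel plate is still at (0.6636, -0.1364). I'm handing the job in.

```bash
python3 -c "
from station import workorder
print(workorder.job_done())"
```

```text
the job is handed in; nothing more can be done
None
```

The job is handed in, no verdict shown: brass and copper are each stepped about 42 mm along the tray's middle line, the follower is closed on the copper's free end (copper moved under 0.5 mm), the steel plate is in place, and the clock read about 24 s of the 64 s; the loupe and tin were not touched, though I did not re-measure them.

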